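# Sweep ferrite cores through the tray gate

### The job

Sweep the three loose ring cores on the sorting tray through its narrow gate, one at a time and in any order, so that each drops into the catch pocket before the next goes in. Only push them along the deck with the fingertips: do not pick them up. Leave the capacitor standing where it is on the tray, and do not disturb the fan, the screwdriver or the jar.

Things in the scene. Friction and masses are not known exactly. Their poses are not given: they have to be found in the camera images.
- tray: fixed sorting tray; origin on the bench under the deck, x towards the gate, z up. White flat deck 75 mm above the bench, x = -180 to +75 mm. Aluminium fences 12 mm high, 6 mm thick: inner faces at x = -174 and y = +-95 mm; an end wall at x = 69 to 75 mm is open only at the gate, |y| < 22 mm. Sheer edge at x = 75 mm, then the pocket
- funnel (a point): point on the deck at tray x = 0, y = 0, deck height, axes as the tray: the wide mouth of the funnel. Its two straight dark grey guides, 12 mm high and 6 mm thick, have centre lines from tray (0, +-95) to (72, +-24) mm, about 45 degrees to x, and end at the gate
- gate (a point): middle of the 44 mm wide gate, at deck level on the deck's edge (tray x = 75, y = 0 mm); axes as the tray; it passes one core abreast. A core tips and drops into the pocket once its centre is past this edge
- pocket (a point): centre of the pocket's floor, 5 mm above the bench, 55 mm beyond the gate; axes as the tray. Open-topped grey pocket with black floor, 110 mm (x) by 100 mm (y) inside; a steel chute slopes at 45 degrees from 25 mm under the deck's edge to the floor, which lies 70 mm below the deck; walls 12 mm above the deck
- core_green: green ring-shaped ferrite core lying flat on the tray's white deck: 31 mm outside, 18 mm hole, 10 mm high, about 22 g. Origin at the centre of its underside, z up along its axis. It slides on the deck under a light push
- core_yellow: yellow ring-shaped ferrite core lying flat on the tray's white deck: 31 mm outside, 18 mm hole, 10 mm high, about 22 g. Origin at the centre of its underside, z up along its axis. It slides on the deck under a light push
- core_blue: blue ring-shaped ferrite core lying flat on the tray's white deck: 31 mm outside, 18 mm hole, 10 mm high, about 22 g. Origin at the centre of its underside, z up along its axis. It slides on the deck under a light push
- capacitor: black capacitor can standing on the deck in a rear corner, 22 mm across, 35 mm high; origin at the centre of its underside; to be left alone
- fan: black cooling fan lying flat on the bench behind the tray's rear end, 80 x 80 x 25 mm; origin at the centre of its underside; to be left alone
- screwdriver: screwdriver with red handle lying on the bench beside the tray, 200 mm long, 26 mm thick; origin at mid length, on the bench side; to be left alone
- jar: small clear jar with white cap on the bench behind the tray's rear end, 56 mm across, 60 mm high; origin at the centre of its underside; to be left alone

How it is judged:
By the outcome, as a careful person would: the job done as asked, in the order asked, and still so for the second after the job is handed in, with the robot touching nothing.
It also fails if it takes over 48 s, if anything falls off the work surface, if the arm or the gripper's body presses on something with over 40 N, if the wrist force passes 120 N, or if a joint passes its speed limit or range.

### The arm

A 6-joint arm with a two-finger parallel gripper is mounted at the origin on the work surface. World frame = base frame: x ahead of the robot, y to its left, z up, the work surface at z = 0. Lengths are in m, angles in rad, forces in N, time in s.
With the tool pointing down it reaches from about 0.225 to 0.875 m from the base axis. Payload 3.4 kg.
Tool frame: the origin (TCP) lies at the very end of the fingers, on their centre line; the grasp point (between the pads) lies 19 mm behind it; z points along the fingers, y is the direction in which the jaws open and shut (so a half turn about z gives the same grasp; the last joint's range is limited). The gripper opens to 85 mm and grips with 20 to 120 N. Pads are 22 mm wide; open, the fingers measure 114 mm over their backs; the gripper's body (76 mm by 85 mm) begins 54 mm behind the grasp point. The pads swing forward as they close: fully open they stand 13 mm farther back than shut.
Start: joints at [-1.427, 0.276, 1.505, -0, 1.361, -0.121], TCP at [0.15, -0.555, 0.231] pointing down, gripper open.
Joint ranges: [-2.89, 2.89], [-0.75, 2.08], [0.22, 2.7], [-1.18, 4.32], [0.11, 2.71], [-2.7, 2.7]. Speed limits (rad/s): [2.57, 2.57, 3.14, 3.14, 3.14, 3.14].

### API

Orientations are given as a unit quaternion [w, x, y, z].
In Python, from rig import telemetry, optics, order gives the robot as it stands.
- The arm moves only by the shell command python3 -m creep 'ROWS' [FORCE]. ROWS is a JSON object of lists of equal length, an entry for each row: "slide": the shift along the world's x, y, z normalised to -1 to 1, where 1 is 0.15 m, a list of three; "twist": the turn, a rotation vector about the world's x, y, z normalised to -1 to 1, where 1 is 360 degrees, a list of three; "fingers": the gripper's target within -1 to 1 (fully open at 1, half-way at 0, shut at -1). A call has 1 to 20 rows; each row is the pose to reach, as a shift and turn from the pose commanded when the call began, turning the shorter way round; what a row does not reach only later rows make up. A row lasts 1/10 s, in which the tool goes at most 50 mm and 8.59 degrees, less where a joint would pass 70% of its speed; a pose out of reach is approached as far as the arm can. A call with a number of a shift or a turn outside -1 to 1 is refused whole. A call with a gripper value outside its range is refused whole. The fingers move at their own pace and stop on an object; FORCE is the grip in N (left out, the last holds). Time passes only in rows, so rows that repeat a pose let the fingers close. It gives the time, the measured TCP pose, the force and the opening at its end, in the units of the state.
- telemetry.get_state(): the state, without advancing time (a new reading comes with each control period).
- optics.get_image(name): name is "scene" or "side" or "wrist"; returns a dict with "img" (384x512x3 uint8, blue, green, red), "depth" (384x512 float32, m along the optical axis (not along the pixel's ray), 0 where there is no reading), "fovy" (degrees; the focal length in pixels is half the picture's height over the tangent of half this angle, whatever the lens; pixels are square), "cx", "cy" (the principal point, pixels), "world_from_camera" (4x4, takes a point from camera to world coordinates). Camera axes: x right, y down, z forward; pixel columns grow to the right and rows downward; lengths in m; the calibration is good to about 2 mm. A picture is of the moment at which its call begins.
- order.sign_off(): hands the job in, once; it reports no verdict.
The state is a dict: "clock": time; "qpos": joint angles; "qd": joint speeds; "effort": joint torques, N m; "position": TCP position; "ee_rot": TCP orientation; "contact_force": force on the tool from outside, world axes, zero at the start; "moment": the same for the moment, N m; "width": finger opening in m.
Only numpy, scipy, OpenCV 4.12 (cv2) and the standard library are available. Lean on these libraries where they do the work, as an engineer would, in place of code of your own. Each camera call takes 0.05 s, during which the arm holds its last target.

## Working session

There is one attempt and no reset: what is moved stays moved. The work goes in short steps, Python scripts to look and compute and a shell command to move; the robot and the scene stay as the last step left them, time stands still between calls to the robot, and variables do not carry over. Pictures are saved under pics/ and viewed, and the job is handed in when it is done.

```bash
ls; mkdir -p pics; cat > h.py <<'E'
import numpy as np,cv2
from rig import telemetry,optics,order
def grab(n,fn=None):
    d=optics.get_image(n)
    if fn: cv2.imwrite('pics/'+fn,d['img'])
    return d
def plane(d,u,v,z):
    h=d['img'].shape[0];f=h/2/np.tan(np.radians(d['fovy'])/2)
    T=np.array(d['world_from_camera']);r=T[:3,:3]@np.array([(u-d['cx'])/f,(v-d['cy'])/f,1]);o=T[:3,3]
    return o+r*(z-o[2])/r[2]
E
python3 - <<'E'
from h import *
import pickle
for n in ['scene','side','wrist']:
    d=grab(n,n+'0.png');pickle.dump(d,open(n+'0.pkl','wb'));print(n,d['fovy'],np.round(d['world_from_camera'],3).tolist())
print(telemetry.get_state())
E
```

```text
pics
scene 56.050591821484794 [[0.208, 0.85, -0.485, 0.98], [0.978, -0.187, 0.092, -0.1], [-0.013, -0.493, -0.87, 0.763], [0.0, 0.0, 0.0, 1.0]]
side 48.39461076844611 [[0.718, -0.531, 0.451, 0.262], [-0.696, -0.532, 0.482, -0.377], [-0.016, -0.659, -0.752, 0.647], [0.0, 0.0, 0.0, 1.0]]
wrist 63.66339905839787 [[0.26, -0.916, -0.306, 0.229], [-0.966, -0.247, -0.081, -0.533], [-0.002, 0.316, -0.949, 0.374], [0.0, 0.0, 0.0, 1.0]]
{'clock': 0.15, 'qpos': array([-1.42696990e+00,  2.76460632e-01,  1.50585871e+00,  2.69804023e-05,
        1.36070846e+00, -1.20994310e-01]), 'qd': array([ 0.00108112, -0.00300496, -0.00393421, -0.0019942 , -0.0001415 ,
        0.00083558]), 'effort': array([ 5.92551605e-04, -4.17148054e+01, -2.46031594e+01, -1.81236283e-04,
        7.55546673e-03, -1.63205385e-05]), 'position': array([ 0.15044738, -0.55455079,  0.23062568]), 'ee_rot': array([-7.17677724e-04,  9.91246665e-01,  1.32020959e-01,  4.99901898e-06]), 'contact_force': array([ 0.26127933, -0.75383165, -0.44750481]), 'moment': array([ 0.01379174, -0.006631  ,  0.00685181]), 'width': 0.08528098070835947}
```

View pics/scene0.png

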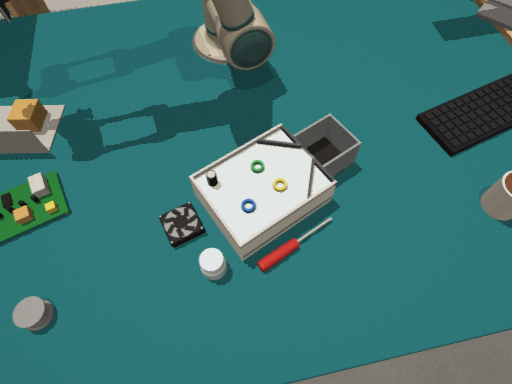

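View pics/side0.png

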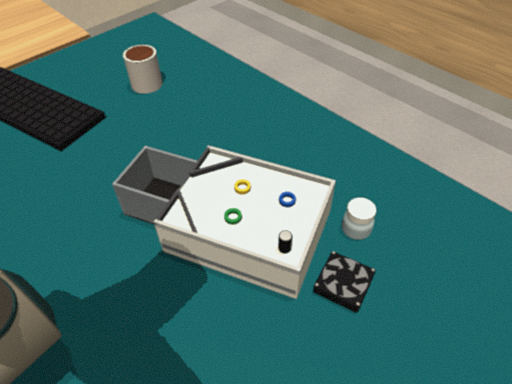

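View pics/wrist0.png

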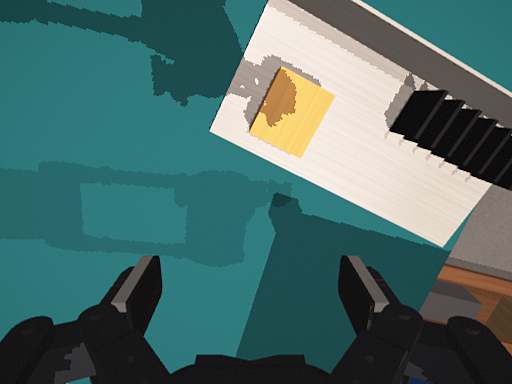

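The scene view shows green at about (258,167), yellow at (280,185), blue at (248,206) and the capacitor at (212,178). The gate is at upper right, about (311,160). The side view agrees. I'll enlarge both.

```bash
python3 - <<'E'
from h import *
import pickle
d=pickle.load(open('scene0.pkl','rb'));e=pickle.load(open('side0.pkl','rb'))
cv2.imwrite('pics/sc_c.png',cv2.resize(d['img'][110:260,180:370],None,fx=4,fy=4,interpolation=cv2.INTER_CUBIC))
cv2.imwrite('pics/si_c.png',cv2.resize(e['img'][140:305,110:345],None,fx=3.4,fy=3.4,interpolation=cv2.INTER_CUBIC))
for nm,g in (('scene',d),('side',e)):
    hsv=cv2.cvtColor(g['img'],cv2.COLOR_BGR2HSV)
    for c,(a,b) in dict(green=(50,75),yellow=(22,35),blue=(105,125)).items():
        m=cv2.inRange(hsv,(a,120,60),(b,255,255)); 
        x0,x1,y0,y1=(180,345,120,260) if nm=='scene' else (150,345,145,300)
        k=np.zeros_like(m);k[y0:y1,x0:x1]=m[y0:y1,x0:x1]
        n,l,s,ce=cv2.connectedComponentsWithStats(k);i=1+np.argmax(s[1:,4])
        pts=cv2.findContours((l==i).astype('u1'),cv2.RETR_EXTERNAL,cv2.CHAIN_APPROX_NONE)[0][0]
        (u,v),ax,_=cv2.fitEllipse(pts)
        print(nm,c,s[i],(u,v),plane(g,u,v,0.082)[:2].round(4))
E
```

```text
scene green [252 161  11  12  66] (257.0263977050781, 166.3000946044922) [ 0.5456 -0.0191]
scene yellow [273 179  13  13  91] (279.4018249511719, 184.82965087890625) [0.6031 0.0186]
scene blue [242 199  13  14  91] (247.93275451660156, 205.50259399414062) [ 0.6379 -0.0582]
side green [225 209  16  15 127] (232.4855499267578, 215.68710327148438) [ 0.5406 -0.0218]
side yellow [235 180  16  14 129] (242.02305603027344, 186.1019744873047) [0.5982 0.0164]
side blue [279 192  16  15 126] (286.84893798828125, 198.7755126953125) [ 0.6331 -0.0607]
```

View pics/sc_c.png

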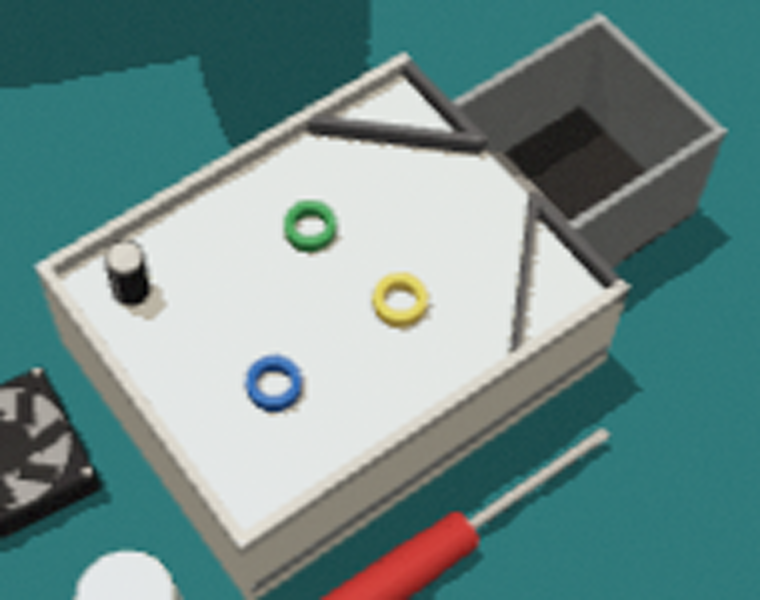

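View pics/si_c.png

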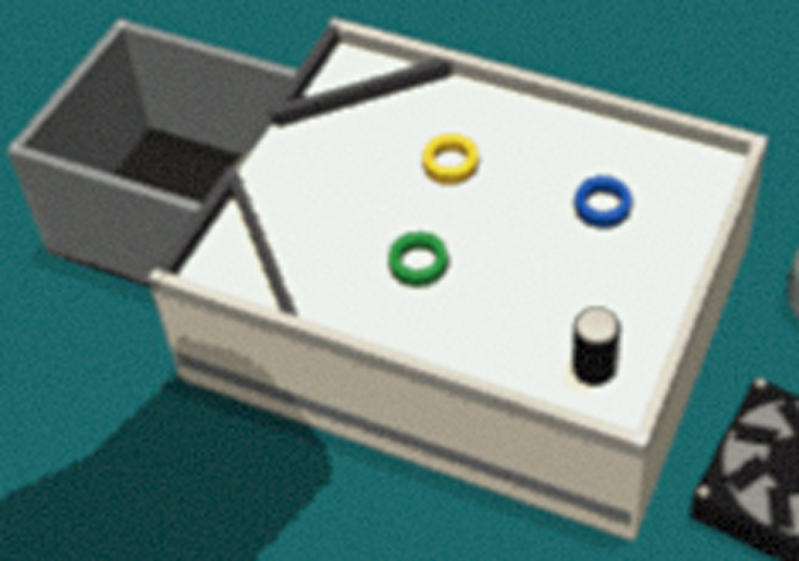

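```bash
cat >> h.py <<'E'
def fit(P,Q): # tray->world 2d
    P=np.array(P);Q=np.array(Q);p,q=P.mean(0),Q.mean(0);H=(P-p).T@(Q-q)
    a=np.arctan2(H[0,1]-H[1,0],H[0,0]+H[1,1]);R=np.array([[np.cos(a),-np.sin(a)],[np.sin(a),np.cos(a)]])
    return a,R,q-R@p
E
python3 - <<'E'
from h import *
import pickle
d=pickle.load(open('scene0.pkl','rb'));e=pickle.load(open('side0.pkl','rb'))
C=[(-.18,.101),(.075,.101),(.075,-.101),(-.18,-.101)]
S=[(180+a/4,110+b/4) for a,b in [(42,267),(405,57),(627,287),(245,545)]]
T=[(110+a/3.4,140+b/3.4) for a,b in [(640,440),(158,275),(335,22),(766,138)]]
cores={'scene':[(257.03,166.3),(279.4,184.83),(247.93,205.5)],'side':[(232.49,215.69),(242.02,186.1),(286.85,198.78)]}
caps={'scene':(180+127/4,110+255/4),'side':(110+598/3.4,140+323/3.4)}
for n,g,X in (('scene',d,S),('side',e,T)):
    Q=np.array([plane(g,u-.5+.5/4 if 1 else 0,v-.4,0.087)[:2] for u,v in X]);a,R,t=fit(C,Q)
    print(n,np.degrees(a),t,'res',((R@np.array(C).T).T+t-Q).round(4).tolist())
    for c in cores[n]+[caps[n]]:
        z=.083 if c in cores[n] else .11
        print((R.T@(plane(g,*c,z)[:2]-t)*1000).round(1))
E
```

```text
scene 113.59494154853256 [0.56261235 0.03383373] res [[-0.0006, -0.0026], [-0.0029, 0.0012], [0.0011, 0.0026], [0.0024, -0.0012]]
[-42.1  36.2]
[-30.6 -31.5]
[-114.8  -32.5]
[-141.    63.2]
side 113.48862929227343 [0.55996889 0.0303075 ] res [[-0.0003, -0.0041], [-0.0036, 0.0016], [0.0024, 0.0029], [0.0016, -0.0003]]
[-40.5  39.2]
[-28.4 -28.6]
[-112.9  -30. ]
[-143.1   62.3]
```

```bash
python3 - <<'E'
from h import *
import pickle
for n in ['scene','side']:
    d=pickle.load(open(n+'0.pkl','rb'));T=np.array(d['world_from_camera']);f=192/np.tan(np.radians(d['fovy'])/2)
    v,u=np.mgrid[0:384,0:512];Z=d['depth'];P=np.stack([(u-d['cx'])/f*Z,(v-d['cy'])/f*Z,Z],-1)@T[:3,:3].T+T[:3,3]
    box=(slice(175,200),slice(225,240)) if n=='scene' else (slice(200,212),slice(250,275))
    print(n,'deck z',np.median(P[box][...,2]),P[box][...,2].std())
    print('bench',np.median(P[300:330,200:260,2]))
    # points z>0.081..0.093 within tray : rim
    t=np.array([.5613,.0320]);a=np.radians(113.54);R=np.array([[np.cos(a),-np.sin(a)],[np.sin(a),np.cos(a)]])
    L=(P[...,:2]-t)@R*1000;z=P[...,2]*1000
    for nm,m in dict(rear=(abs(L[...,1])<80)&(abs(L[...,0]+177)<10),yp=(L[...,0]>-150)&(L[...,0]<50)&(abs(L[...,1]-98)<10),ym=(L[...,0]>-150)&(L[...,0]<50)&(abs(L[...,1]+98)<10)).items():
        m=m&(z>82)&(z<95);k=L[m]
        print(nm,m.sum(),np.median(k,0).round(1),np.median(z[m]).round(1), np.percentile(z[m],95).round(1), np.polyfit(k[:,0],k[:,1],1) if nm!='rear' else np.polyfit(k[:,1],k[:,0],1))
E
```

```text
scene deck z 0.0746652687756807 0.03552376299098667
bench -0.00026177817970612915
rear 220 [-176.1   -4.6] 86.7 88.5 [ 1.86668909e-03 -1.76025980e+02]
yp 285 [-50.1  95.9] 86.0 88.6 [-4.38487332e-03  9.61160489e+01]
ym 338 [-52.7 -98.9] 86.3 88.7 [ 3.03966835e-03 -9.86251483e+01]
side deck z 0.07425137808505256 0.06572836713167393
bench -0.0005637514310199987
rear 310 [-177.8    8.2] 86.2 87.7 [ 1.07579956e-03 -1.77826532e+02]
yp 589 [-51.3 100.8] 86.0 87.8 [-7.08897423e-03  9.98510799e+01]
ym 392 [-52.  -94.7] 85.6 87.5 [ 1.37680968e-03 -9.50465304e+01]
```

```bash

python3 -m creep '{"slide":[[0.338,0.421,0],[0.676,0.842,0],[0.676,0.842,0],[0.676,0.842,0],[0.676,0.842,0],[0.676,0.842,0]],"twist":[[0,0,0.0228],[0,0,0.0455],[0,0,0.0683],[0,0,0.0683],[0,0,0.0683],[0,0,0.0683]],"fingers":[-0.62,-0.62,-0.62,-0.62,-0.62,-0.62]}'
python3 -m creep '{"slide":[[0.338,0.421,0],[0.676,0.842,0],[0.676,0.842,0],[0.676,0.842,0],[0.676,0.842,0],[0.676,0.842,0]],"twist":[[0,0,0.0228],[0,0,0.0455],[0,0,0.0683],[0,0,0.0683],[0,0,0.0683],[0,0,0.0683]],"fingers":[-0.62,-0.62,-0.62,-0.62,-0.62,-0.62]}'
python3 -m creep '{"slide":[[0.338,0.421,0],[0.676,0.842,0],[0.676,0.842,0],[0.676,0.842,0],[0.676,0.842,0],[0.676,0.842,0]],"twist":[[0,0,0.0228],[0,0,0.0455],[0,0,0.0683],[0,0,0.0683],[0,0,0.0683],[0,0,0.0683]],"fingers":[-0.62,-0.62,-0.62,-0.62,-0.62,-0.62]}'
python3 -c "
from h import *
grab('wrist','w1.png');s=telemetry.get_state();print(s)"
```

```text
clock: 0.75
position: [0.2516, -0.4297, 0.2314]
ee_rot: [0.001, 0.94, 0.34, -0.001]
contact_force: [0.1, 0.4, 0.6]
width: 0.0159
clock: 1.35
position: [0.3527, -0.3043, 0.2313]
ee_rot: [0.0, 0.847, 0.532, -0.001]
contact_force: [-0.6, -0.3, 0.8]
width: 0.0161
clock: 1.95
position: [0.4539, -0.1781, 0.2311]
ee_rot: [0.0, 0.715, 0.7, -0.001]
contact_force: [-0.4, -1.1, -0.1]
width: 0.0165
{'clock': 2.0, 'qpos': array([-5.15968794e-01,  1.43914182e-01,  1.68110029e+00, -1.48051442e-03,
        1.31702529e+00, -4.93830881e-01]), 'qd': array([-0.00622315, -0.00492055,  0.00431896,  0.00729719,  0.00134069,
        0.00025658]), 'effort': array([ 5.51066156e-01, -3.30439281e+01, -2.42546386e+01,  3.44675279e-02,
       -8.33949161e-03,  1.63321612e-03]), 'position': array([ 0.45368886, -0.1781555 ,  0.23113003]), 'ee_rot': array([-1.64643816e-05,  7.14759962e-01,  6.99369454e-01, -7.50392072e-04]), 'contact_force': array([-0.66720795, -0.25324885,  0.08559267]), 'moment': array([0.0403607 , 0.05899061, 0.00096725]), 'width': 0.01626234527308086}
```

View pics/w1.png

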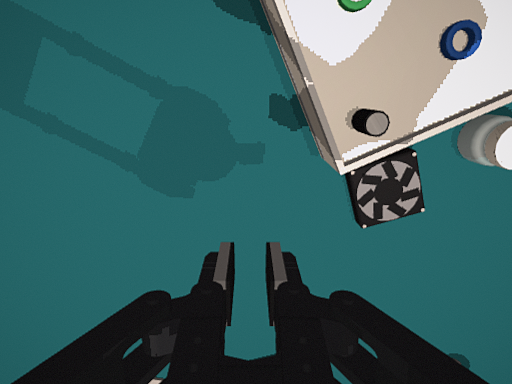

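The wrist view looks forward along the tool's x axis, with the tray ahead and the finger tips as thin pads around (228,250) and (273,250). I'll continue to the position behind green.

```bash

python3 -m creep '{"slide":[[0.338,0.421,0],[0.676,0.842,0],[0.676,0.842,0],[0.676,0.842,0],[0.676,0.842,0],[0.676,0.842,0]],"twist":[[0,0,0.0228],[0,0,0.0455],[0,0,0.0683],[0,0,0.0683],[0,0,0.0683],[0,0,0.0683]],"fingers":[-0.62,-0.62,-0.62,-0.62,-0.62,-0.62]}'
python3 - <<'E'
from h import *
import pickle
d=grab('wrist','w2.png');pickle.dump(d,open('w2.pkl','wb'))
E
```

```text
clock: 2.6
position: [0.555, -0.0518, 0.2311]
ee_rot: [-0.0, 0.549, 0.836, -0.001]
contact_force: [-0.3, -0.6, -0.6]
width: 0.0165
```

View pics/w2.png

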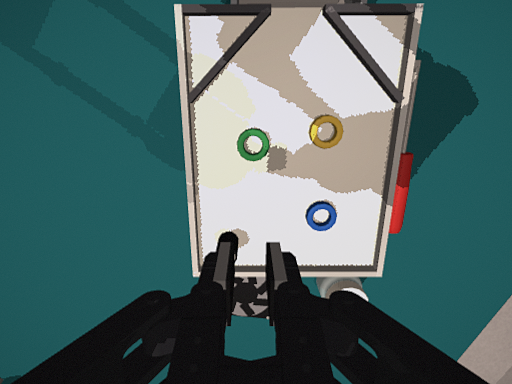

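The wrist view shows green (253,144), yellow (326,131) and blue (321,216), with the guides ending at the gate around (300,5) and the capacitor at (228,240). Next I'll refine the positions.

```bash
cat >> h.py <<'E'
def cores(g,box=None,z=.0835):
    hsv=cv2.cvtColor(g['img'],cv2.COLOR_BGR2HSV);o={}
    for c,(a,b) in dict(green=(50,75),yellow=(18,35),blue=(103,125)).items():
        m=cv2.inRange(hsv,(a,120,50),(b,255,255))
        if box: k=np.zeros_like(m);k[box[2]:box[3],box[0]:box[1]]=m[box[2]:box[3],box[0]:box[1]];m=k
        n,l,s,ce=cv2.connectedComponentsWithStats(m)
        if n<2: continue
        i=1+np.argmax(s[1:,4])
        pts=cv2.findContours((l==i).astype('u1'),cv2.RETR_EXTERNAL,cv2.CHAIN_APPROX_NONE)[0][0]
        if len(pts)<8: continue
        (u,v),ax,_=cv2.fitEllipse(pts);o[c]=(u,v,ax,plane(g,u,v,z)[:2])
    return o
E
python3 - <<'E'
from h import *
import pickle
g=pickle.load(open('w2.pkl','rb'))
C=[(-.18,.101),(.075,.101),(.075,-.101),(-.18,-.101)]
X=[(193,276),(175,5),(424,4),(381.5,276)]
Q=np.array([plane(g,u,v,0.087)[:2] for u,v in X]);a,R,t=fit(C,Q)
print(np.degrees(a),t,((R@np.array(C).T).T+t-Q).round(4).tolist())
for c,(u,v,ax,p) in cores(g,(185,400,60,270)).items(): print(c,u,v,np.round(ax,1),p.round(4),(R.T@(p-t)*1000).round(1))
b=cv2.resize(g['img'][0:160,160:440],None,fx=2.8,fy=2.8,interpolation=cv2.INTER_CUBIC);cv2.imwrite('pics/w2c.png',b)
# guide end gap at gate
for u,v in [(270,10),(325,10)]: print((R.T@(plane(g,u,v,.087)[:2]-t)*1000).round(1))
p=telemetry.get_state()['position'];print(p,(R.T@(p[:2]-t)*1000))
E
```

```text
113.2839012714072 [0.56193234 0.03304629] [[0.0003, 0.0001], [-0.0001, 0.0004], [-0.0002, -0.0002], [0.0, -0.0002]]
green 252.87185668945312 144.348876953125 [30.3 31.1] [ 0.5431 -0.0177] [-39.2  37.3]
yellow 325.8097229003906 131.30674743652344 [31.7 33. ] [0.6005 0.0201] [-27.1 -30.3]
blue 320.8345642089844 216.0458984375 [27.7 29.1] [ 0.6354 -0.0571] [-111.9  -31.8]
[71.  23.7]
[ 70.9 -21.3]
[ 0.55486371 -0.05185301  0.23124945] [-75.19075357  40.05256921]
```

View pics/w2c.png

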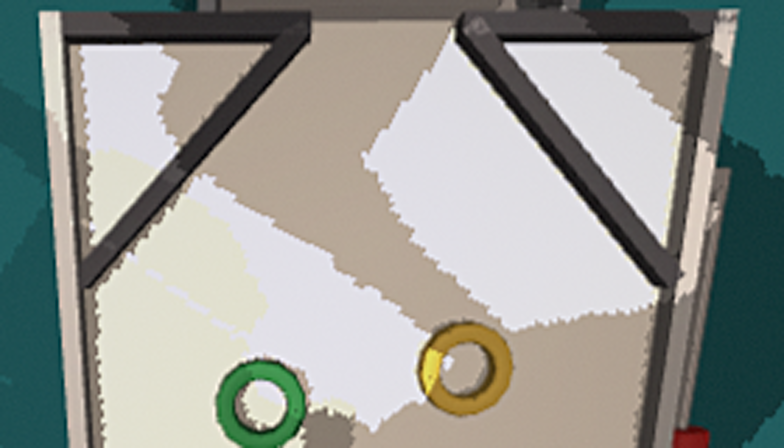

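```bash

python3 -m creep '{"slide":[[0.017,0.007,-0.3],[0.017,0.007,-0.6],[0.017,0.007,-0.85],[0.017,0.007,-0.95],[0.017,0.007,-0.98],[0.017,0.007,-0.98]],"twist":[[0,0,0],[0,0,0],[0,0,0],[0,0,0],[0,0,0],[0,0,0]],"fingers":[-0.62,-0.62,-0.62,-0.62,-0.62,-0.62]}'
python3 - <<'E'
from h import *
grab('wrist','w3.png')
grab('side','s3.png')
E
```

```text
clock: 3.25
position: [0.558, -0.0501, 0.0844]
ee_rot: [-0.0, 0.549, 0.836, -0.0]
contact_force: [-0.7, -0.1, 0.0]
width: 0.0162
```

View pics/w3.png

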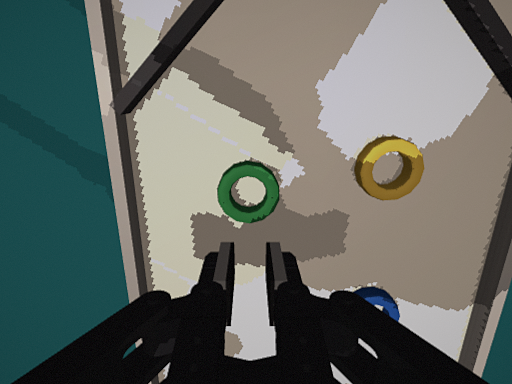

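View pics/s3.png

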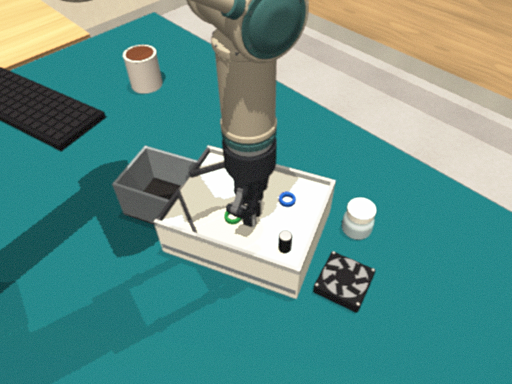

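```bash

python3 -m creep '{"slide":[[-0.015,0.03,-0.03],[-0.029,0.059,-0.03],[-0.034,0.133,-0.03],[-0.039,0.208,-0.03],[-0.045,0.282,-0.03],[-0.05,0.357,-0.03],[-0.055,0.431,-0.03],[-0.06,0.506,-0.03],[-0.065,0.58,-0.03],[-0.071,0.655,-0.03],[-0.076,0.729,-0.03],[-0.081,0.803,-0.03],[-0.081,0.803,-0.03]],"twist":[[0,0,0],[0,0,0],[0,0,0],[0,0,0],[0,0,0],[0,0,0],[0,0,0],[0,0,0],[0,0,0],[0,0,0],[0,0,0],[0,0,0],[0,0,0]],"fingers":[-0.62,-0.62,-0.62,-0.62,-0.62,-0.62,-0.62,-0.62,-0.62,-0.62,-0.62,-0.62,-0.62]}'
python3 - <<'E'
from h import *
grab('wrist','w4.png')
E
```

```text
clock: 4.65
position: [0.5463, 0.0732, 0.0798]
ee_rot: [-0.0, 0.548, 0.837, 0.0]
contact_force: [0.2, -0.4, -0.2]
width: 0.0161
```

View pics/w4.png

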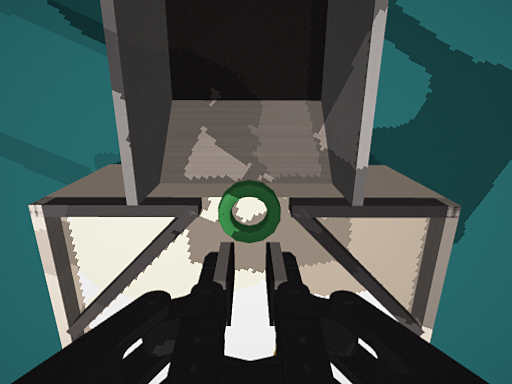

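Green sits squarely in the gate at (249,211), clear of both posts. Next is the last nudge.

```bash

python3 -m creep '{"slide":[[-0.013,0.024,0],[-0.025,0.047,0],[-0.038,0.071,0],[-0.038,0.071,0]],"twist":[[0,0,0],[0,0,0],[0,0,0],[0,0,0]],"fingers":[-0.62,-0.62,-0.62,-0.62]}'
python3 - <<'E'
from h import *
grab('wrist','w5.png')
E
```

```text
clock: 5.1
position: [0.5403, 0.0826, 0.0798]
ee_rot: [-0.0, 0.548, 0.836, -0.0]
contact_force: [0.1, 0.0, 1.6]
width: 0.0163
```

View pics/w5.png

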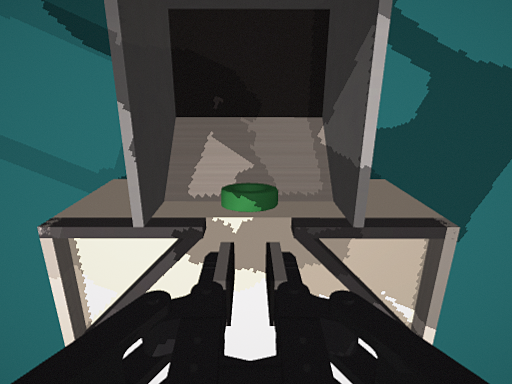

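Green is tipping over the edge at (249,197). I'll lift and go behind yellow.

```bash

python3 -m creep '{"slide":[[0,0,0.2],[0,0,0.35],[0.12,-0.16,0.4],[0.24,-0.32,0.4],[0.37,-0.48,0.4],[0.488,-0.632,0.4],[0.488,-0.632,0.4]],"twist":[[0,0,0],[0,0,0],[0,0,0],[0,0,0],[0,0,0],[0,0,0],[0,0,0]],"fingers":[-0.62,-0.62,-0.62,-0.62,-0.62,-0.62,-0.62]}'
python3 - <<'E'
from h import *
g=grab('wrist','w6.png')
a=np.radians(113.284);R=np.array([[np.cos(a),-np.sin(a)],[np.sin(a),np.cos(a)]]);t=np.array([.56193,.03305])
for c,(u,v,ax,p) in cores(g,(150,500,100,380)).items(): print(c,u,v,np.round(ax,1),(R.T@(p-t)*1000).round(1))
p=telemetry.get_state()['position'];print(p,(R.T@(p[:2]-t)*1000))
E
```

```text
clock: 5.85
position: [0.6167, -0.0158, 0.1397]
ee_rot: [0.002, 0.549, 0.836, -0.0]
contact_force: [0.1, -0.5, -0.1]
width: 0.0164
yellow 249.06503295898438 160.75393676757812 [45.1 45.8] [-26.9 -30.6]
blue 249.95741271972656 273.66595458984375 [33.5 37.6] [-112.4  -31.1]
[ 0.61490812 -0.01406636  0.13949277] [-64.22072728 -30.03883524]
```

View pics/w6.png

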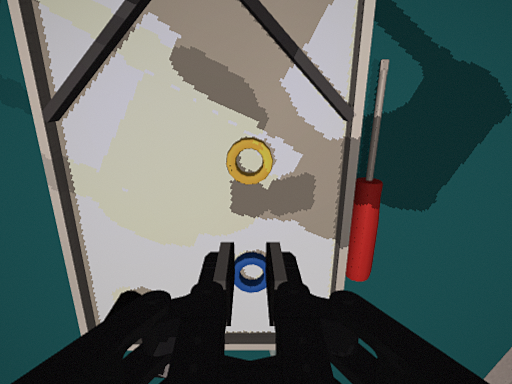

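```bash
python3 - <<'E'
from h import *
g=grab('scene')
cv2.imwrite('pics/s6.png',cv2.resize(g['img'][100:230,240:370],None,fx=4,fy=4))
E
python3 -m creep '{"slide":[[0,0,-0.2],[0,0,-0.36],[0,0,-0.397],[0,0,-0.397],[-0.015,0.035,-0.397],[-0.03,0.07,-0.397],[-0.073,0.12,-0.397],[-0.116,0.169,-0.397],[-0.159,0.218,-0.397],[-0.202,0.267,-0.397],[-0.245,0.316,-0.397],[-0.288,0.365,-0.397],[-0.331,0.414,-0.397],[-0.374,0.463,-0.397],[-0.417,0.512,-0.397],[-0.417,0.512,-0.397]],"twist":[[0,0,0],[0,0,0],[0,0,0],[0,0,0],[0,0,0],[0,0,0],[0,0,0],[0,0,0],[0,0,0],[0,0,0],[0,0,0],[0,0,0],[0,0,0],[0,0,0],[0,0,0],[0,0,0]],"fingers":[-0.62,-0.62,-0.62,-0.62,-0.62,-0.62,-0.62,-0.62,-0.62,-0.62,-0.62,-0.62,-0.62,-0.62,-0.62,-0.62]}'
python3 - <<'E'
from h import *
g=grab('wrist','w7.png')
a=np.radians(113.284);R=np.array([[np.cos(a),-np.sin(a)],[np.sin(a),np.cos(a)]]);t=np.array([.56193,.03305])
for c,(u,v,ax,p) in cores(g,(150,500,100,380)).items(): print(c,u,v,np.round(ax,1),(R.T@(p-t)*1000).round(1))
p=telemetry.get_state()['position'];print(p,(R.T@(p[:2]-t)*1000))
E
```

```text
clock: 7.55
position: [0.55, 0.0654, 0.0802]
ee_rot: [-0.001, 0.548, 0.837, -0.0]
contact_force: [-0.1, -0.3, 0.7]
width: 0.0161
yellow 248.62892150878906 212.35440063476562 [61.  61.5] [61.2 -1.1]
[0.55086693 0.06489612 0.08026877] [33.62558083 -2.42635966]
```

View pics/s6.png

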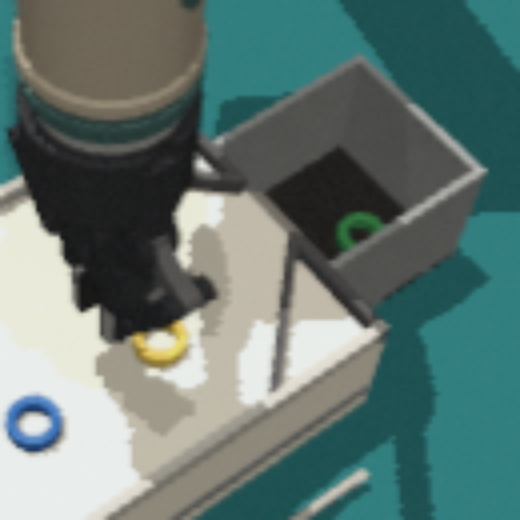

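View pics/w7.png

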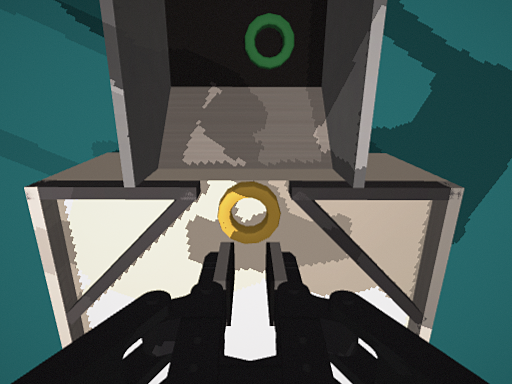

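Green lies on the pocket floor at (269,41) in the wrist view, and the scene view agrees. Yellow is centred in the gate at (249,212), so I push it through and retract.

```bash

python3 -m creep '{"slide":[[-0.014,0.024,0],[-0.027,0.048,0],[-0.04,0.072,0],[-0.053,0.096,0],[-0.066,0.12,0],[-0.066,0.12,0],[-0.066,0.12,0.2],[-0.066,0.12,0.4],[-0.066,0.12,0.4]],"twist":[[0,0,0],[0,0,0],[0,0,0],[0,0,0],[0,0,0],[0,0,0],[0,0,0],[0,0,0],[0,0,0]],"fingers":[-0.62,-0.62,-0.62,-0.62,-0.62,-0.62,-0.62,-0.62,-0.62]}'
python3 - <<'E'
from h import *
g=grab('wrist','w8.png')
E
```

```text
clock: 8.5
position: [0.5446, 0.0825, 0.1443]
ee_rot: [0.004, 0.548, 0.836, 0.002]
contact_force: [1.1, -0.0, -0.4]
width: 0.0163
```

View pics/w8.png

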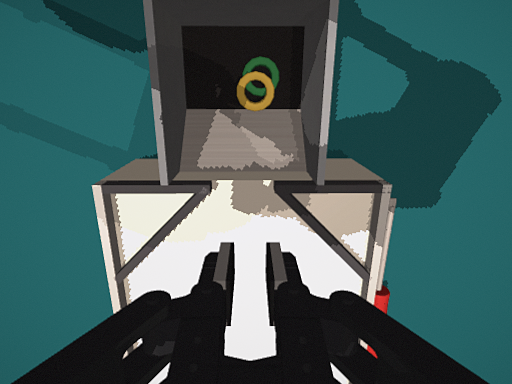

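Yellow dropped beside green, at (256,91). Next is blue.

```bash

python3 -m creep '{"slide":[[0.12,-0.19,0],[0.24,-0.385,0],[0.363,-0.577,0],[0.363,-0.577,0]],"twist":[[0,0,0],[0,0,0],[0,0,0],[0,0,0]],"fingers":[-0.62,-0.62,-0.62,-0.62]}'
python3 -m creep '{"slide":[[0.12,-0.19,0],[0.24,-0.385,0],[0.363,-0.577,0],[0.363,-0.577,0]],"twist":[[0,0,0],[0,0,0],[0,0,0],[0,0,0]],"fingers":[-0.62,-0.62,-0.62,-0.62]}'
python3 - <<'E'
from h import *
g=grab('wrist','w9.png')
a=np.radians(113.284);R=np.array([[np.cos(a),-np.sin(a)],[np.sin(a),np.cos(a)]]);t=np.array([.56193,.03305])
for c,(u,v,ax,p) in cores(g,(150,500,100,380)).items(): print(c,u,v,np.round(ax,1),(R.T@(p-t)*1000).round(1))
p=telemetry.get_state()['position'];print(p,(R.T@(p[:2]-t)*1000))
E
```

```text
clock: 8.95
position: [0.598, -0.0078, 0.1389]
ee_rot: [0.001, 0.549, 0.836, -0.001]
contact_force: [-1.1, 0.0, 0.1]
width: 0.0166
clock: 9.35
position: [0.652, -0.094, 0.1387]
ee_rot: [0.001, 0.549, 0.836, -0.001]
contact_force: [-0.1, 0.6, 0.8]
width: 0.0161
blue 249.6138916015625 160.18251037597656 [44.9 45. ] [-112.   -32.3]
[ 0.65027431 -0.09173748  0.13863498] [-149.54591908  -31.82214453]
```

View pics/w9.png

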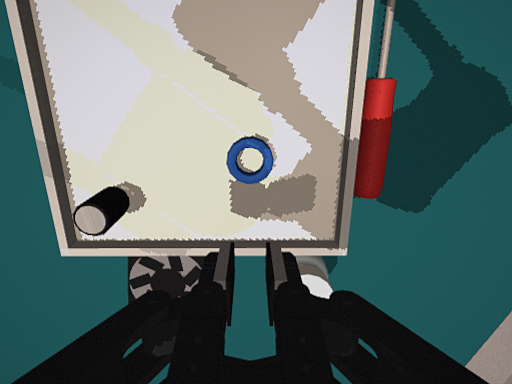

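```bash

python3 -m creep '{"slide":[[-0.01,0.024,-0.2],[-0.01,0.024,-0.35],[-0.01,0.024,-0.391],[-0.01,0.024,-0.391],[-0.032,0.074,-0.391],[-0.076,0.139,-0.391],[-0.12,0.205,-0.391],[-0.164,0.27,-0.391],[-0.208,0.336,-0.391],[-0.252,0.401,-0.391],[-0.296,0.467,-0.391],[-0.34,0.532,-0.391],[-0.384,0.598,-0.391],[-0.428,0.663,-0.391],[-0.472,0.729,-0.391],[-0.516,0.794,-0.391],[-0.516,0.794,-0.391]],"twist":[[0,0,0],[0,0,0],[0,0,0],[0,0,0],[0,0,0],[0,0,0],[0,0,0],[0,0,0],[0,0,0],[0,0,0],[0,0,0],[0,0,0],[0,0,0],[0,0,0],[0,0,0],[0,0,0],[0,0,0]],"fingers":[-0.62,-0.62,-0.62,-0.62,-0.62,-0.62,-0.62,-0.62,-0.62,-0.62,-0.62,-0.62,-0.62,-0.62,-0.62,-0.62,-0.62]}'
python3 - <<'E'
from h import *
g=grab('wrist','w10.png')
a=np.radians(113.284);R=np.array([[np.cos(a),-np.sin(a)],[np.sin(a),np.cos(a)]]);t=np.array([.56193,.03305])
for c,(u,v,ax,p) in cores(g,(150,500,100,380)).items(): print(c,u,v,np.round(ax,1),(R.T@(p-t)*1000).round(1))
p=telemetry.get_state()['position'];print(p,(R.T@(p[:2]-t)*1000))
E
```

```text
clock: 11.1
position: [0.5721, 0.03, 0.082]
ee_rot: [-0.0, 0.548, 0.837, 0.0]
contact_force: [1.3, -0.9, 3.2]
width: 0.0164
blue 249.37120056152344 215.15478515625 [59.  59.7] [17.8 -7.7]
[0.5718452  0.02967291 0.08156284] [-7.02142226 -7.77275066]
```

View pics/w10.png

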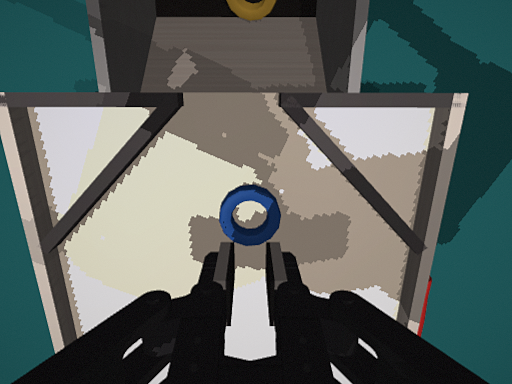

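```bash

python3 -m creep '{"slide":[[-0.035,0.053,0],[-0.069,0.107,0],[-0.103,0.16,0],[-0.138,0.214,0],[-0.172,0.267,0],[-0.182,0.29,0],[-0.192,0.313,0],[-0.202,0.336,0],[-0.211,0.359,0],[-0.211,0.359,0],[-0.211,0.359,0]],"twist":[[0,0,0],[0,0,0],[0,0,0],[0,0,0],[0,0,0],[0,0,0],[0,0,0],[0,0,0],[0,0,0],[0,0,0],[0,0,0]],"fingers":[-0.62,-0.62,-0.62,-0.62,-0.62,-0.62,-0.62,-0.62,-0.62,-0.62,-0.62]}'
python3 - <<'E'
from h import *
g=grab('wrist','w11.png')
E
```

```text
clock: 12.25
position: [0.5415, 0.0822, 0.0816]
ee_rot: [0.0, 0.548, 0.836, 0.0]
contact_force: [-0.2, 0.5, -0.5]
width: 0.0162
```

View pics/w11.png

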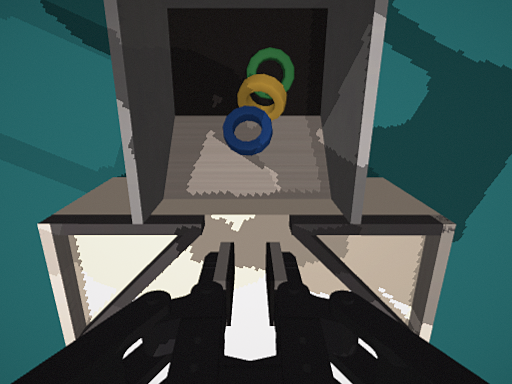

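Blue is through and still on the lower chute at (247,130). I'll lift clear, let it settle and check every view.

```bash

python3 -m creep '{"slide":[[0,0,0.2],[0,0,0.4],[0,0,0.6],[0.1,-0.2,0.8],[0.2,-0.4,0.9],[0.2,-0.4,0.9],[0.2,-0.4,0.9],[0.2,-0.4,0.9]],"twist":[[0,0,0],[0,0,0],[0,0,0],[0,0,0],[0,0,0],[0,0,0],[0,0,0],[0,0,0]],"fingers":[-0.62,-0.62,-0.62,-0.62,-0.62,-0.62,-0.62,-0.62]}'
python3 - <<'E'
from h import *
import pickle
g=grab('wrist','w12.png');s=grab('scene');e=grab('side')
a=s['img'][110:290,150:370];b=e['img'][130:310,100:390]
cv2.imwrite('pics/f12.png',np.vstack([cv2.resize(a,(366,300)),]) if 0 else np.hstack([cv2.resize(a,(366,300)),cv2.resize(b,(430,300))]))
E
```

```text
clock: 13.1
position: [0.5702, 0.0227, 0.2156]
ee_rot: [-0.001, 0.548, 0.836, -0.0]
contact_force: [-0.5, -0.8, -0.7]
width: 0.016
```

View pics/w12.png

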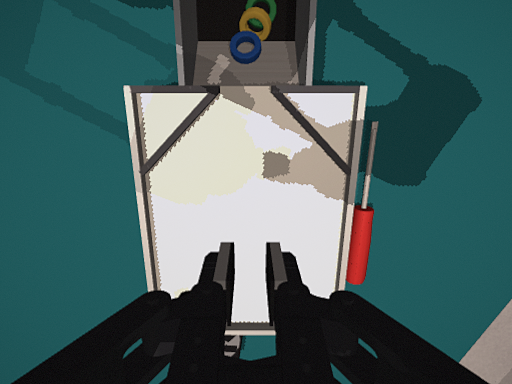

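View pics/f12.png

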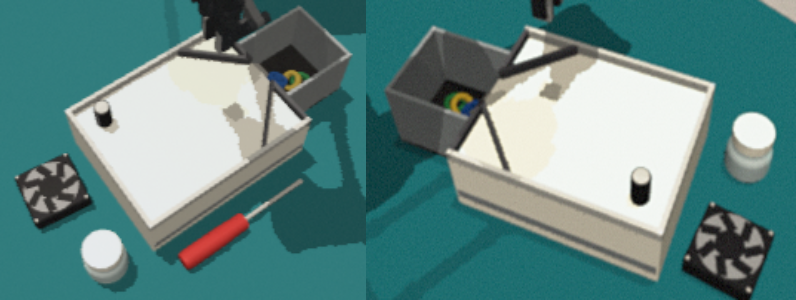

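```bash

python3 -m creep '{"slide":[[0,0,0],[0,0,0],[0,0,0],[0,0,0],[0,0,0]],"twist":[[0,0,0],[0,0,0],[0,0,0],[0,0,0],[0,0,0]],"fingers":[-0.62,-0.62,-0.62,-0.62,-0.62]}'
python3 - <<'E'
from h import *
import pickle
g=grab('wrist')
cv2.imwrite('pics/w13.png',cv2.resize(g['img'][0:100,170:330],None,fx=4,fy=4,interpolation=cv2.INTER_CUBIC))
a=np.radians(113.284);R=np.array([[np.cos(a),-np.sin(a)],[np.sin(a),np.cos(a)]]);t=np.array([.56193,.03305])
T=np.array(g['world_from_camera']);f=192/np.tan(np.radians(g['fovy'])/2)
v,u=np.mgrid[0:384,0:512];Z=g['depth'];P=np.stack([(u-g['cx'])/f*Z,(v-g['cy'])/f*Z,Z],-1)@T[:3,:3].T+T[:3,3]
hsv=cv2.cvtColor(g['img'],cv2.COLOR_BGR2HSV)
for c,(x,y) in dict(green=(50,75),yellow=(18,35),blue=(103,125)).items():
    m=cv2.inRange(hsv,(x,120,30),(y,255,255))>0; m[90:]=0;m[:,:200]=0;m[:,300:]=0
    q=P[m&(Z>0)];L=(q[:,:2]-t)@R*1000
    print(c,m.sum(),np.median(L,0).round(1),'z',np.percentile(q[:,2],[5,50,95]).round(4))
# capacitor & others vs start
for n in ['scene','side']:
    o=pickle.load(open(n+'0.pkl','rb'))['img'];w=grab(n)['img'];k=cv2.absdiff(o,w).max(2)
    for nm,(x0,x1,y0,y1) in (dict(cap=(204,220,168,188),fan=(158,206,202,246),jar=(198,230,246,282),drv=(256,334,216,272)) if n=='scene' else dict(cap=(275,296,228,256),fan=(312,378,250,312),jar=(340,380,196,240))).items(): print(n,nm,(k[y0:y1,x0:x1]>60).sum(),k[y0:y1,x0:x1].size)
E
```

```text
clock: 13.75
position: [0.5714, 0.0222, 0.2167]
ee_rot: [0.0, 0.548, 0.836, 0.0]
contact_force: [-0.0, 0.1, 0.6]
width: 0.016
green 288 [145.2 -13.3] z [0.0087 0.0155 0.0172]
yellow 602 [135.8 -10.8] z [0.0066 0.0263 0.0319]
blue 652 [112.    1.6] z [0.0234 0.0321 0.0383]
scene cap 0 320
scene fan 0 2112
scene jar 0 1152
scene drv 14 4368
side cap 0 588
side fan 0 4092
side jar 0 1760
```

View pics/w13.png

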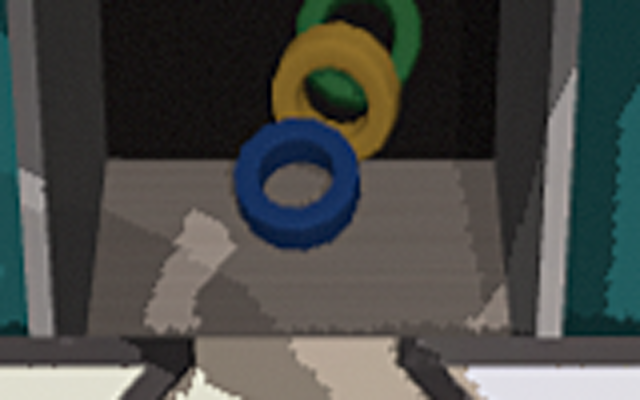

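All three cores are in the pocket and at rest, well below deck level. The capacitor and bystanders haven't moved, and the arm is clear.

```bash
python3 -c "
from rig import order;print(order.sign_off())"
```

```text
the job is handed in; nothing more can be done
None
```

I pushed the cores through the gate one at a time with the fingertips: green, then yellow, then blue. I handed the job in at about 14 s, with the fingers raised clear of everything.

- **Order:** Pictures showed green on the pocket floor before yellow reached the gate. Yellow was down beside it before I started pushing blue.
- **Final position of the cores:** Green lies on the pocket floor and yellow lies partly on top of it. Blue did not lie flat on the floor: it rests on the foot of the chute, leaning on yellow. Its highest point is about 38 mm above the bench, against 75 mm for the deck. It looked the same in two pictures taken about 0.6 s apart.
- **Things to leave alone:** Comparing with the first pictures, the capacitor, fan and jar show no change in either view. The screwdriver, checked only in the scene view, differs in 14 of 4,368 pixels; I put that down to shadow.
- **Odd reading:** While pushing blue, the force read about 3 N upward and the tool sat about 2 mm high. The height stayed about the same to the end of that push, but the force was near zero by then and blue slid normally.
- **Camera disagreement:** The fixed cameras first disagreed by up to 5 mm. I aimed using the wrist camera, whose fit to the tray corners was good to about 0.4 mm.

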